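Put the spice jar away in the push-to-open tip-out bin

TASK

Press the green front of the little tip-out cupboard inward so that its touch latch lets go and the bin springs out, and stand the dark spice jar upright in the bin. Then push the front shut again until it latches and stays closed with the jar inside, leaving the other things on the worktop where they are.

Things in the scene. Friction and masses are not known exactly. Their poses are not given: they have to be found in the camera images.
- cupboard: Fixed plywood cupboard, 170 mm deep (x), 178 wide (y), 185 tall. Origin: centre of its underside; its front looks along its -x, to the robot. Its brown top board (171 to 185 mm up, 186 wide) juts 22 mm beyond the front (to x = -107 mm): a tool held upright cannot reach the front, so lean it, tip pointing forward and down under the board.
- bin (a joint): Tip-out angle, rad. Level hinge at x = -83, z = 16 mm of the cupboard. 0 = shut, front upright; 0.62 = tipped out to the stop, top towards the robot; -0.073 = pressed in to the hard stop. Push-push latch: pressed in beyond -0.063, it changes state when let back: a shut bin springs out to 0.62 by itself in about half a second, an open one stays shut at 0. Pressed less, it keeps its state.
- push_mark (a point): Centre of a white disc (22 mm) on the outer face of the green front (156 wide, 148 high, 14 mm thick), 95 mm above the hinge; to the stop it goes in 7 mm. Moves with the bin: x points inward, square to the front, y along the hinge to the left, z up along the front. A damped spring pushes outward: about 7 N here to hold it pressed, 4 N when open, 4 N more per rad/s.
- bin_floor (a point): Centre of the inner floor of the white pocket behind the green front, 6 mm above the hinge and 42 mm behind the outer face. Moves with the bin, axes as push_mark. Pocket 100 mm wide (y), 56 mm deep (x); side and back walls 3 mm thick, 55 mm above the floor; the front rises 142 mm above it. Tipped out, the mouth leans 0.62 rad to the robot, its back part under the top board.
- spice_jar_1: Loose dark spice jar with a black lid, the thing to put away: upright cylinder 41 mm across, 105 mm tall, about 0.11 kg. Origin: centre of its underside; z up along the jar. It stands on the worktop left or right of the cupboard.
- mill_1: Loose salt shaker, 44 mm across, 90 mm tall, clear-grey with a light top; leave it alone. Origin: centre of its underside. It stands on the other side from the jar.
- mustard_pot: Loose white pot with red lid, 61 mm across, 48 mm tall, beside the cupboard; leave it alone. Origin: centre of its underside.
- pepper_pot: Loose white pot with black lid, 55 mm across, 62 mm tall, beside the cupboard; leave it alone. Origin: centre of its underside.
Not all that is in view belongs to the job. What is shaped like the spice_jar_1 but orange or red is not meant.

How it is judged:
By the outcome, as a careful person would: the job done as asked, in the order asked, and still so for the second after the job is handed in, with the robot touching nothing.
It also fails if it takes over 67 s, if anything falls off the work surface, if the arm or the gripper's body presses on something with over 40 N, if the wrist force passes 120 N, or if a joint passes its speed limit or range.

ROBOT

A 6-joint arm with a two-finger parallel gripper is mounted at the origin on a cart in front of the work surface, level with it; the furniture and walls round the work are solid. World frame = base frame: x ahead of the robot, y to its left, z up, the work surface at z = 0. Lengths are in mm, angles in rad, forces in N, time in s.
With the tool pointing down it reaches from about 375 to 925 mm from the base axis. Payload 5.7 kg.
Tool frame: the origin (TCP) lies at the very end of the fingers, on their centre line; the grasp point (between the pads) lies 19 mm behind it; z points along the fingers, y is the line along which they close (so a half turn about z gives the same grasp; the last joint's range is limited). The gripper opens to 85 mm and grips with 20 to 120 N. Pads are 22 mm wide; open, the fingers measure 114 mm over their backs; the gripper's body (76 mm by 85 mm) begins 54 mm behind the grasp point. The pads swing forward as they close: fully open they stand 13 mm farther back than shut.
Start: joints at [1, 0.359, 1.51, -0, 1.272, -0.115], TCP at [264.097, 538.717, 231.267] pointing down, gripper open.
Joint ranges: [-2.97, 2.97], [-1.01, 2.36], [0.21, 2.38], [-0.96, 4.11], [0.2, 2.71], [-2.98, 2.98]. Speed limits (rad/s): [2.39, 2.39, 3.14, 3.14, 3.14, 3.14].

INTERFACE

Orientations are given as [roll, pitch, yaw] about the fixed x, y, z axes, in that order (R = Rz(yaw) Ry(pitch) Rx(roll)).
In Python, from rig import get_obs, read_camera, sign_off gives the robot as it stands.
- The arm moves only by the tool move_arm, never from a script. Its argument "steps" is a list of rows, each a list of 3 entries, a list of its own where there are three numbers: the shift along the tool's x, y, z in m, then the turn, a rotation vector about the tool's x, y, z in degrees, then the opening, from 0 (shut) to 1 (fully open). A call has 1 to 5 rows; each row is the pose to reach, as a shift and turn from the pose commanded when the call began, along the tool's axes at that moment; what a row does not reach only later rows make up. A row lasts 1/10 s, in which the tool goes at most 50 mm and 8.59 degrees, less where a joint would pass 70% of its speed; a pose out of reach is approached as far as the arm can. A call with a gripper value outside its range is refused whole. The fingers move at their own pace and stop on an object; "grip_force" is the grip in N (left out, the last holds). Time passes only in rows, so rows that repeat a pose let the fingers close. It gives the time, the measured TCP pose, the force, the opening and the grip force at its end, in the units of the state.
- get_obs(): the state, without advancing time (a new reading comes with each control period).
- read_camera(name): name is "scene" or "top" or "wrist"; returns a dict with "img" (420x560x3 uint8, red, green, blue), "depth" (420x560 float32, mm along the optical axis (not along the pixel's ray), 0 where there is no reading), "fx", "fy", "cx", "cy" (pixels), "dist" ([k1, k2, p1, p2, k3] as OpenCV has them; the pictures are not rectified), "extrinsics" (4x4, takes a point from world to camera coordinates); the wrist camera has in their place "tool_from_camera" (4x4, takes a point from camera to tool coordinates, whose origin is the TCP and whose axes are the flange's). Camera axes: x right, y up, looking along -z (the intrinsics and any distortion apply to the point x, -y, -z); pixel columns grow to the right and rows downward; lengths in mm; the calibration is good to about 2 mm. A picture is of the moment at which its call begins: read the wrist's pose just before it.
- sign_off(): hands the job in; it is judged then, once.
The state is a dict: "clock": time; "qpos": joint angles; "joint_velocities": joint speeds; "effort": joint torques, N m; "tcp_pos": TCP position; "ee_rot": TCP orientation; "wrist_force": force on the tool from outside, world axes, zero at the start; "moment": the same for the moment, N m; "grip_width": finger opening in mm; "gripper_force": force on a finger pad.
Only numpy, scipy, OpenCV 4.12 (cv2) and the standard library are available. Lean on these libraries where they do the work, as an engineer would, in place of code of your own. Each camera call takes 0.05 s, during which the arm holds its last target. There are 200 camera calls.

## Working session

There is one attempt and no reset: what is moved stays moved. The work goes in short steps, Python scripts to look and compute and a tool call to move; the robot and the scene stay as the last step left them, time stands still between calls to the robot, and variables do not carry over. Pictures are saved under pics/ and viewed, at most 10 in all, crops included, and the job is handed in when it is done.

Besides the shell and the picture viewer there is one more tool, called after "Emit:" by a JSON object that holds its "method" and its "body". move_arm: Moves the arm, as the interface text tells. Its arguments: {"type":"object","properties":{"steps":{"type":"array","items":{"type":"array"}},"grip_force":{"type":"number"}},"required":["steps"]}

```bash
ls; mkdir -p pics
python3 - <<'E'
from rig import *
import cv2,numpy as np
o=get_obs();print(o)
for n in("scene","top"):
    c=read_camera(n);np.savez(n+".npz",**c);cv2.imwrite(f"pics/{n}1.png",c["img"][:,:,::-1])
    print(n,c["fx"],c["fy"],c["cx"],c["cy"],c["dist"]);print(c["extrinsics"])
E
```

```text
pics
{'clock': 0.0, 'qpos': array([ 9.99865214e-01,  3.59494190e-01,  1.51142915e+00, -1.75365050e-05,
        1.27251600e+00, -1.15075525e-01]), 'joint_velocities': array([-1.87325058e-05,  5.25702412e-04,  4.18718953e-04,  1.02691345e-03,
       -5.04235833e-04,  2.33768867e-03]), 'effort': array([ 1.10323232e-03, -5.27632606e+01, -2.78620595e+01,  1.04703736e-04,
        1.32438715e-02, -3.67400787e-05]), 'tcp_pos': array([263.76610197, 538.15248727, 230.46128597]), 'ee_rot': array([-3.13975626e+00, -1.95397018e-04,  2.68574206e+00]), 'wrist_force': array([-0.71912486,  0.29351964,  0.04204986]), 'moment': array([-0.07529216, -0.03505306, -0.04311326]), 'gripper_force': 0.0, 'grip_width': 85.34186915403899}
scene 432.87621783491437 432.87621783491437 278.82358250874364 213.2763939862772 [-0.022573  0.        0.        0.        0.      ]
[[-7.92534905e-01 -6.09806631e-01  4.92915244e-03  4.22445751e+02]
 [ 2.74563160e-01 -3.49595275e-01  8.95766830e-01 -2.44762733e+02]
 [-5.44521345e-01  7.11279844e-01  4.44496894e-01 -8.72693285e+02]
 [ 0.00000000e+00  0.00000000e+00  0.00000000e+00  1.00000000e+00]]
top 452.1628011918301 452.1628011918301 284.6704580184819 205.32597230863774 [-0.05932066  0.          0.          0.          0.        ]
[[-7.63159219e-02 -9.97083134e-01 -1.05091928e-03  9.36725841e+00]
 [ 8.30412702e-01 -6.41424309e-02  5.53444210e-01 -5.25077027e+02]
 [-5.51897296e-01  4.13639083e-02  8.32885588e-01 -1.03819000e+03]
 [ 0.00000000e+00  0.00000000e+00  0.00000000e+00  1.00000000e+00]]
```

View pics/scene1.png

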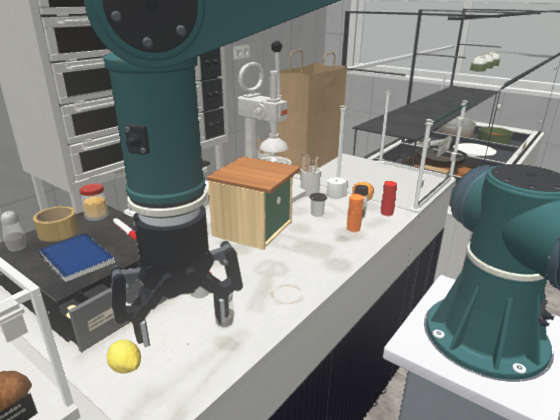

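View pics/top1.png

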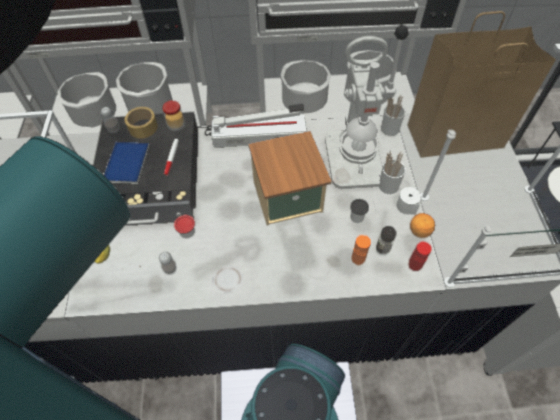

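The scene view shows the cupboard near (255,200), with the orange jar (355,213) and red jar (389,198) to its right. The top view shows the cupboard's brown board at (290,162) and green front at (297,203). The dark jar is at (387,238), between orange (361,250) and red (420,256). The pepper pot is at (359,210), the shaker at (167,262) and the mustard pot at (185,225).

```bash
cat > h.py <<'E'
import numpy as np,cv2
def cloud(c,E=None):
    """world points HxWx3 from depth"""
    E=c["extrinsics"] if E is None else E
    h,w=c["depth"].shape
    uv=np.stack(np.meshgrid(np.arange(w),np.arange(h)),-1).reshape(-1,1,2).astype(float)
    K=np.array([[c["fx"],0,c["cx"]],[0,c["fy"],c["cy"]],[0,0,1.]])
    n=cv2.undistortPoints(uv,K,np.asarray(c["dist"],float)).reshape(h,w,2)
    d=c["depth"];p=np.stack([n[...,0]*d,-n[...,1]*d,-d],-1)
    Ei=np.linalg.inv(E);P=p@Ei[:3,:3].T+Ei[:3,3];P[d<=0]=np.nan
    return P
E
python3 - <<'E'
from h import *
t=dict(np.load("top.npz"));P=cloud(t);s=dict(np.load("scene.npz"));Q=cloud(s)
def top(name,u,v,r,h,tol=8):
    p=P[v-r:v+r,u-r:u+r].reshape(-1,3);p=p[np.abs(p[:,2]-h)<tol]
    if len(p)<5: print(name,"few",len(p));return
    (x,y),R=cv2.minEnclosingCircle(p[:,:2].astype(np.float32))
    print(name,len(p),"c",round(x),round(y),"R",round(R,1),"med",np.median(p,0).round(1))
for n,u,v,h in(("jar",387,236,105),("orange",361,245,105),("red",421,250,105),("mill",167,258,90),("pepper",359,207,62),("mustard",185,225,48),("fruit",423,225,50)): top(n,u,v,16,h)
m=np.abs(P[...,2]-185)<5
m[:120]=0;m[200:]=0;m[:,:235]=0;m[:,345:]=0
p=P[m];print(len(p),np.median(p[:,2]),cv2.minAreaRect(p[:,:2].astype(np.float32)),cv2.boxPoints(cv2.minAreaRect(p[:,:2].astype(np.float32))))
print("table z",np.nanmedian(P[260:290,190:260,2]))
# green front from top cam : plane direction
hsv=cv2.cvtColor(t["img"],cv2.COLOR_RGB2HSV)
g=(hsv[...,0]>60)&(hsv[...,0]<100)&(hsv[...,1]>60);g[:180]=0;g[225:]=0;g[:,255:] &= True;g[:,:255]=0;g[:,335:]=0
q=P[g];q=q[(q[:,2]>20)&(q[:,2]<150)]
print("front",len(q),np.polyfit(q[:,1],q[:,0],1),np.median(q,0),q.min(0),q.max(0))
for nm,Pq in(("top",P),("scene",Q)):
    pass
cv2.imwrite("pics/crop1.png",cv2.resize(t["img"][120:290,140:450,::-1],None,fx=2.5,fy=2.5))
E
```

```text
jar 173 c 452 -306 R 21.6 med [ 451.4 -305.8  104.1]
orange 176 c 430 -233 R 20.9 med [ 428.4 -232.   103.9]
red 183 c 396 -388 R 22.5 med [ 395.5 -387.   103.8]
mill 70 c 436 297 R 13.6 med [435.4 296.9  84.9]
pepper 224 c 568 -251 R 30.6 med [ 570.1 -251.7   58.7]
mustard 305 c 568 268 R 44.3 med [566.6 259.2  43.4]
fruit 225 c 505 -430 R 34.8 med [ 491.2 -423.2   52.2]
3508 183.48010132652172 ((650.5416870117188, -50.639137268066406), (195.81658935546875, 186.29769897460938), 11.168108940124512) [[ 536.4456     21.782072]
 [ 572.52936  -160.98775 ]
 [ 764.63776  -123.06035 ]
 [ 728.554      59.709473]]
table z -1.741557363010429
front 2 [-1.93990513e-01  5.67911543e+02] [585.61518532 -91.26035028  76.74581552] [ 581.6593752  -111.65212128   69.48183976] [589.57099545 -70.86857928  84.00979128]
```

View pics/crop1.png

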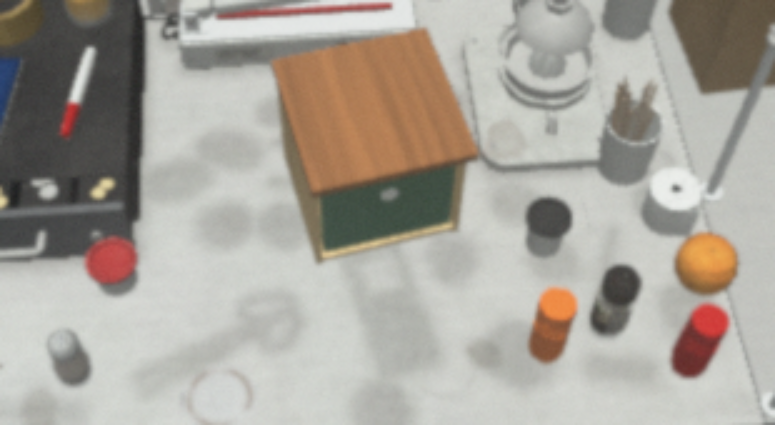

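The crop shows the white disc at crop (389,194), the bin shut, and the dark jar's lid at (620,285). It stands clear of the orange, red and pepper jars. The board fits 196x186 (expected 192x186) with yaw 11.2°, and the lid height of 104 mm matches.

```bash
cat >> h.py <<'E'
from scipy.spatial.transform import Rotation as Rn
YAW=np.radians(11.17);O=np.array([660.5,-48.7,0])
XL=np.array([np.cos(YAW),np.sin(YAW),0]);YL=np.array([-np.sin(YAW),np.cos(YAW),0]);ZL=np.array([0,0,1.])
def L(x,y,z): return O+x*XL+y*YL+z*ZL
def lean(deg):
    "tool z forward/down, deg below horizontal in the cupboard frame"
    a=np.radians(deg);return np.c_[np.sin(a)*XL+np.cos(a)*ZL,-YL,np.cos(a)*XL-np.sin(a)*ZL]
def down(yawdeg): return Rn.from_euler("xyz",[180,0,yawdeg],degrees=True).as_matrix()
def binp(u,w,th):
    "point in bin (from hinge; u inward, w up) -> cupboard x,z"
    return -83+u*np.cos(th)-w*np.sin(th), 16+u*np.sin(th)+w*np.cos(th)
def go(p,R,o=None):
    from rig import get_obs
    o=o or get_obs();R0=Rn.from_euler("xyz",o["ee_rot"]).as_matrix()
    d=R0.T@(np.asarray(p)-o["tcp_pos"]);r=np.degrees(Rn.from_matrix(R0.T@R).as_rotvec())
    print("t",round(o["clock"],2),"tcp",o["tcp_pos"].round(1),"q",o["qpos"].round(2),"F",o["wrist_force"].round(1),"grip",round(o["grip_width"],1))
    print("shift m",(d/1000).round(4),"turn",r.round(1),"rows",max(np.linalg.norm(d)/50,np.linalg.norm(r)/8.59).round(1))
E
python3 - <<'E'
from h import *
t=dict(np.load("top.npz"));P=cloud(t);print("mark",P[196:200,294:298].reshape(-1,3).mean(0).round(1),"pred",L(-85,0,111).round(1))
go([470,60,260],down(11));go(L(-175,0,150),lean(35))
E
```

```text
mark [580.3 -65.6 110.1] pred [577.1 -65.2 111. ]
t 0.1 tcp [263.8 538.2 230.5] q [ 1.    0.36  1.51 -0.    1.27 -0.12] F [-0.4 -0.3 -0.7] grip 85.6
shift m [-0.3957 -0.3387 -0.029 ] turn [-1.000e-01  1.000e-01  1.429e+02] rows 16.6
t 0.1 tcp [263.8 538.2 230.5] q [ 1.    0.36  1.51 -0.    1.27 -0.12] F [-0.4 -0.3 -0.7] grip 85.6
shift m [-0.4753 -0.4583  0.0812] turn [-67.2  22.7 128.9] rows 17.1
```

Emit:
{"method": "move_arm", "body": {"steps": [[[-0.396,-0.339,-0.03],[0,0,143],0],[[-0.396,-0.339,-0.03],[0,0,143],0],[[-0.396,-0.339,-0.03],[0,0,143],0],[[-0.396,-0.339,-0.03],[0,0,143],0],[[-0.396,-0.339,-0.03],[0,0,143],0]], "grip_force": 30}}

```text
clock: 0.6
tcp_pos: [363.0, 307.6, 245.5]
ee_rot: [-3.141, 0.0, 1.93]
wrist_force: [1.3, 0.1, 0.1]
grip_width: 12.3
gripper_force: 0.0
```

```bash
python3 -c "
from h import *
go(L(-200,0,200),lean(50))"
```

```text
t 0.6 tcp [363.  307.6 245.5] q [ 0.56  0.16  1.75 -0.    1.23  0.2 ] F [1.3 0.1 0.1] grip 12.3
shift m [-0.4054 -0.0441  0.0456] turn [-34.6  29.3  94.9] rows 12.2
```

Emit:
{"method": "move_arm", "body": {"steps": [[[-0.405,-0.044,0.045],[-34.6,29.3,94.9],0],[[-0.405,-0.044,0.045],[-34.6,29.3,94.9],0],[[-0.405,-0.044,0.045],[-34.6,29.3,94.9],0],[[-0.405,-0.044,0.045],[-34.6,29.3,94.9],0],[[-0.405,-0.044,0.045],[-34.6,29.3,94.9],0]]}}

```text
clock: 1.1
tcp_pos: [425.4, 70.3, 218.7]
ee_rot: [2.977, -0.271, 1.279]
wrist_force: [0.6, -0.7, 0.3]
grip_width: -0.0
gripper_force: 0.0
```

```bash
python3 -c "
from h import *
go(L(-180,0,165),lean(35))"
```

```text
t 1.1 tcp [425.4  70.3 218.7] q [-0.22  0.01  2.06  0.32  0.91 -0.09] F [ 0.6 -0.7  0.3] grip -0.0
shift m [-0.1401  0.0961  0.0329] turn [-28.1  30.9  54. ] rows 7.9
```

Emit:
{"method": "move_arm", "body": {"steps": [[[-0.14,0.096,0.033],[-28,31,54],0],[[-0.14,0.096,0.033],[-28,31,54],0],[[-0.14,0.096,0.033],[-28,31,54],0],[[-0.14,0.096,0.033],[-28,31,54],0],[[-0.14,0.096,0.033],[-28,31,54],0]]}}

```text
clock: 1.6
tcp_pos: [486.4, -87.4, 164.4]
ee_rot: [2.949, -0.716, 0.694]
wrist_force: [0.4, 1.2, -0.2]
grip_width: -0.1
gripper_force: 0.0
```

```bash
python3 -c "
from h import *
go(L(-140,0,140),lean(35))"
```

```text
t 1.6 tcp [486.4 -87.4 164.4] q [-0.85  0.25  2.28  1.19  0.76 -0.86] F [ 0.4  1.2 -0.2] grip -0.1
shift m [0.0109 0.0063 0.0439] turn [-10.4  11.7  20.3] rows 3.0
```

```bash
python3 -c "
from h import *
go(L(-120,0,135),lean(40))"
```

```text
t 1.6 tcp [486.4 -87.4 164.4] q [-0.85  0.25  2.28  1.19  0.76 -0.86] F [ 0.4  1.2 -0.2] grip -0.1
shift m [0.0209 0.0128 0.0607] turn [-9.5  6.8 20.7] rows 2.8
```

Emit:
{"method": "move_arm", "body": {"steps": [[[0.021,0.013,0.05],[-9.5,6.8,20.7],0],[[0.021,0.013,0.05],[-9.5,6.8,20.7],0],[[0.021,0.013,0.05],[-9.5,6.8,20.7],0],[[0.021,0.013,0.05],[-9.5,6.8,20.7],0],[[0.021,0.013,0.05],[-9.5,6.8,20.7],0]]}}

```text
clock: 2.1
tcp_pos: [540.8, -71.1, 145.8]
ee_rot: [-3.133, -0.864, 0.203]
wrist_force: [-0.4, -0.2, -0.1]
grip_width: 0.0
gripper_force: 0.0
```

```bash
python3 -c "
from h import *
go(L(-87,0,111),lean(40))"
```

```text
t 2.1 tcp [540.8 -71.1 145.8] q [-0.7   0.39  2.38  1.88  0.68 -1.08] F [-0.4 -0.2 -0.1] grip 0.0
shift m [-0.0039  0.0019  0.049 ] turn [-0.9  0.5  0.3] rows 1.0
```

Emit:
{"method": "move_arm", "body": {"steps": [[[-0.004,0.002,0.02],[0,0,0],0],[[-0.004,0.002,0.046],[0,0,0],0],[[-0.004,0.002,0.046],[0,0,0],0],[[-0.004,0.002,0.046],[0,0,0],0]]}}

```text
clock: 2.5
tcp_pos: [572.4, -65.8, 113.2]
ee_rot: [-3.134, -0.863, 0.206]
wrist_force: [-0.6, 0.4, -0.6]
grip_width: 0.2
gripper_force: 0.0
```

```bash
python3 -c "
from h import *
go(L(-79,0,111),lean(40))
print('10mm forward in tool',lean(40).T@(XL*10))"
```

```text
t 2.5 tcp [572.4 -65.8 113.2] q [-0.62  0.5   2.34  2.05  0.69 -1.21] F [-0.6  0.4 -0.6] grip 0.2
shift m [0.0053 0.0005 0.0096] turn [-0.9  0.5  0.4] rows 0.2
10mm forward in tool [ 6.42787610e+00 -9.85031121e-17  7.66044443e+00]
```

Emit:
{"method": "move_arm", "body": {"steps": [[[0.0025,0,0.003],[0,0,0],0],[[0.0045,0,0.0055],[0,0,0],0],[[0.0045,0,0.0055],[0,0,0],0]]}}

```text
clock: 2.8
tcp_pos: [579.2, -64.9, 113.7]
ee_rot: [-3.135, -0.864, 0.205]
wrist_force: [-5.4, -2.0, 3.5]
grip_width: -0.0
gripper_force: 2.7
```

Emit:
{"method": "move_arm", "body": {"steps": [[[0.002,0,0.0025],[0,0,0],0],[[0.003,0,0.0035],[0,0,0],0],[[0.003,0,0.0035],[0,0,0],0]]}}

```text
clock: 3.1
tcp_pos: [583.5, -64.0, 113.6]
ee_rot: [-3.135, -0.863, 0.204]
wrist_force: [-5.2, -1.9, 2.6]
grip_width: -0.1
gripper_force: 2.8
```

Emit:
{"method": "move_arm", "body": {"steps": [[[0.002,0,0.0025],[0,0,0],0],[[0.0025,0,0.003],[0,0,0],0],[[0.0025,0,0.003],[0,0,0],0]]}}

```text
clock: 3.4
tcp_pos: [585.8, -63.4, 113.3]
ee_rot: [-3.134, -0.862, 0.201]
wrist_force: [-16.3, -5.6, 11.1]
grip_width: -0.3
gripper_force: 9.3
```

Force rises to about 17 N, so it is on the hard stop. I'm letting go along the tool axis.

Emit:
{"method": "move_arm", "body": {"steps": [[[0,0,-0.03],[0,0,0],0],[[0,0,-0.07],[0,0,0],0],[[0,0,-0.1],[0,0,0],0],[[0.05,0,-0.12],[0,8,0],0],[[0.1,0,-0.13],[0,16,0],0]]}}

```text
clock: 3.9
tcp_pos: [559.8, -74.9, 281.0]
ee_rot: [-3.138, -1.146, 0.209]
wrist_force: [0.7, 0.6, 0.3]
grip_width: 0.2
gripper_force: 0.0
```

Run:
```python
from h import *
from rig import *
go([452,-306,240],down(56))
c=read_camera("top");np.savez("top2.npz",**c);cv2.imwrite("pics/top2.png",cv2.resize(c["img"][60:300,140:450,::-1],None,fx=2.4,fy=2.4))
```

```text
t 3.9 tcp [559.8 -74.9 281. ] q [-0.83  0.22  2.38  1.79  0.94 -0.98] F [0.7 0.6 0.3] grip 0.2
shift m [-0.1006  0.2033 -0.1236] turn [ 25.  -62.3 -38.9] rows 9.0
```

View pics/top2.png

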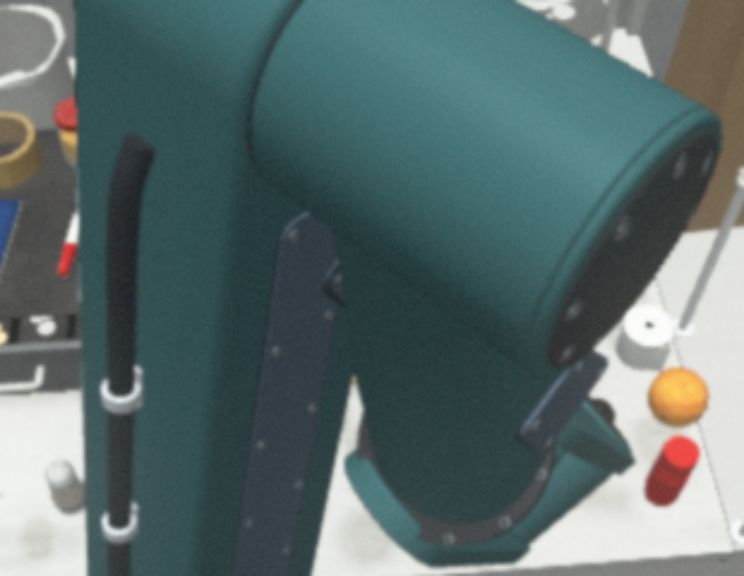

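The view is blocked by the arm, so the bin can't be seen. I'll move on to the jar and look again from there.

Emit:
{"method": "move_arm", "body": {"steps": [[[-0.1,0.203,-0.124],[25,-62.3,-38.9],1],[[-0.1,0.203,-0.124],[25,-62.3,-38.9],1],[[-0.1,0.203,-0.124],[25,-62.3,-38.9],1],[[-0.1,0.203,-0.124],[25,-62.3,-38.9],1],[[-0.1,0.203,-0.124],[25,-62.3,-38.9],1]]}}

```text
clock: 4.45
tcp_pos: [475.0, -254.9, 247.1]
ee_rot: [3.012, -0.617, 0.647]
wrist_force: [0.4, 1.8, 0.4]
grip_width: 72.4
gripper_force: 0.0
```

Run:
```python
from h import *
go([452,-306,220],down(56))
```

```text
t 4.45 tcp [ 475.  -254.9  247.1] q [-1.05  0.2   1.91  0.72  1.1  -0.45] F [0.4 1.8 0.4] grip 72.4
shift m [-0.0558  0.0275 -0.0029] turn [ 13.  -33.8 -20.6] rows 4.9
```

Emit:
{"method": "move_arm", "body": {"steps": [[[-0.056,0.027,-0.003],[13,-33.8,-20.6],1],[[-0.056,0.027,-0.003],[13,-33.8,-20.6],1],[[-0.056,0.027,-0.003],[13,-33.8,-20.6],1],[[-0.056,0.027,-0.003],[13,-33.8,-20.6],1],[[-0.056,0.027,-0.003],[13,-33.8,-20.6],1]]}}

```text
clock: 4.95
tcp_pos: [454.1, -304.0, 220.3]
ee_rot: [3.139, -0.002, 0.979]
wrist_force: [-0.0, 0.7, -0.7]
grip_width: 85.1
gripper_force: 0.0
```

Run:
```python
from h import *
from rig import *
go([452,-306,150],down(56));go([452,-306,78],down(56))
c=read_camera("top");np.savez("top3.npz",**c);cv2.imwrite("pics/top3.png",cv2.resize(c["img"][100:300,140:450,::-1],None,fx=2.4,fy=2.4))
o=get_obs();w=read_camera("wrist");np.savez("wr3.npz",**w)
T=np.eye(4);T[:3,:3]=Rn.from_euler("xyz",o["ee_rot"]).as_matrix();T[:3,3]=o["tcp_pos"]
E=np.linalg.inv(T@w["tool_from_camera"])
P=cloud(w,E);m=(np.abs(P[...,2]-105)<8)&(np.hypot(P[...,0]-452,P[...,1]+306)<32)
p=P[m];print(len(p),np.median(p,0) if len(p) else 0, cv2.minEnclosingCircle(p[:,:2].astype(np.float32)) if len(p) else 0)
```

```text
t 4.95 tcp [ 454.1 -304.   220.3] q [-0.72  0.29  1.64  0.    1.21 -0.13] F [-0.   0.7 -0.7] grip 85.1
shift m [-0.003  -0.0008  0.0703] turn [ 0.1 -0.1  0.1] rows 1.4
t 4.95 tcp [ 454.1 -304.   220.3] q [-0.72  0.29  1.64  0.    1.21 -0.13] F [-0.   0.7 -0.7] grip 85.1
shift m [-0.0031 -0.001   0.1423] turn [ 0.1 -0.1  0.1] rows 2.8
2012 [ 455.61303705 -303.98475299  105.0379323 ] ((454.9142150878906, -305.2595520019531), 20.517475128173828)
```

View pics/top3.png

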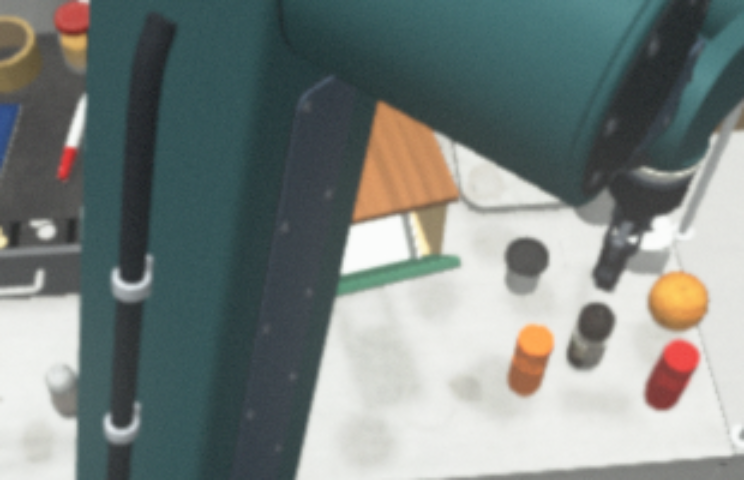

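The bin is out: the green edge is at crop (400,275) with the white pocket behind it. The jar is untouched at (595,325). The wrist view puts the lid at (455,-305), r=20.5, height 105, so I'm descending.

Emit:
{"method": "move_arm", "body": {"steps": [[[-0.001,0.001,0.045],[0,0,0],1],[[-0.001,0.001,0.09],[0,0,0],1],[[-0.001,0.001,0.12],[0,0,0],1],[[-0.001,0.001,0.142],[0,0,0],1],[[-0.001,0.001,0.142],[0,0,0],1]], "grip_force": 40}}

```text
clock: 5.55
tcp_pos: [451.6, -301.9, 74.2]
ee_rot: [-3.136, -0.01, 0.975]
wrist_force: [0.1, 0.4, 0.4]
grip_width: 85.6
gripper_force: 0.0
```

Emit:
{"method": "move_arm", "body": {"steps": [[[0,0,0],[0,0,0],0],[[0,0,0],[0,0,0],0],[[0,0,0],[0,0,0],0],[[0,0,0],[0,0,0],0],[[0,0,0],[0,0,0],0]]}}

```text
clock: 6.05
tcp_pos: [455.7, -304.4, 78.6]
ee_rot: [3.137, -0.007, 0.978]
wrist_force: [-1.8, -0.3, 5.4]
grip_width: 39.3
gripper_force: 40.1
```

Emit:
{"method": "move_arm", "body": {"steps": [[[0,0,-0.04],[0,0,0],0],[[0,0,-0.09],[0,0,0],0],[[0,0,-0.14],[0,0,0],0],[[0,0,-0.19],[0,0,0],0],[[0,0,-0.21],[0,0,0],0]]}}

```text
clock: 6.55
tcp_pos: [455.6, -306.1, 293.3]
ee_rot: [3.131, -0.007, 0.978]
wrist_force: [1.5, -0.4, -1.0]
grip_width: 39.3
gripper_force: 41.3
```

```bash
cat > kin.py <<'E'
from h import *
from scipy.optimize import least_squares
D=[([1,.3595,1.5114,0,1.2725,-.115],[263.8,538.2,230.5]),([.56,.16,1.75,0,1.23,.2],[363,307.6,245.5]),([-.22,.01,2.06,.32,.91,-.09],[425.4,70.3,218.7]),
([-.85,.25,2.28,1.19,.76,-.86],[486.4,-87.4,164.4]),([-.7,.39,2.38,1.88,.68,-1.08],[540.8,-71.1,145.8]),([-.62,.5,2.34,2.05,.69,-1.21],[572.4,-65.8,113.2]),
([-.83,.22,2.38,1.79,.94,-.98],[559.8,-74.9,281]),([-1.05,.2,1.91,.72,1.1,-.45],[475,-254.9,247.1]),([-.72,.29,1.64,0,1.21,-.13],[454.1,-304,220.3])]
def fk(q,p):
    a1,d1,L2,a3,L3,d6,y2,y3=p
    ry=lambda a:Rn.from_euler("y",a);rz=lambda a:Rn.from_euler("z",a)
    R1=rz(q[0]);R2=R1*ry(q[1]);R3=R2*ry(q[2]);R5=R3*rz(q[3])*ry(q[4])
    return R1.apply([a1,y2,d1])+R2.apply([0,0,L2])+R3.apply([a3,y3,L3])+R5.apply([0,0,d6]), R5*rz(q[5])
f=lambda p:np.concatenate([fk(q,p)[0]-t for q,t in D])
s=least_squares(f,[0,350,400,0,400,300,0,0]);KP=s.x
LIM=np.array([[-2.97,2.97],[-1.01,2.36],[.21,2.38],[-.96,4.11],[.2,2.71],[-2.98,2.98]])
def ik(p,R,q0):
    def g(q):
        t,r=fk(q,KP);return np.concatenate([(t-p)/10,(Rn.from_matrix(R@RT)).inv().__mul__(r).as_rotvec()*10])
    z=least_squares(g,np.clip(q0,LIM[:,0]+.01,LIM[:,1]-.01),bounds=LIM.T);return z.x,z.cost
RT=np.eye(3)
E
python3 - <<'E'
import kin
from kin import *
print(KP.round(1),np.abs(s.fun).max())
from rig import get_obs
o=get_obs();R0=Rn.from_euler("xyz",o["ee_rot"]).as_matrix();t,r=fk(o["qpos"],KP);print(t-o["tcp_pos"]);RT=(R0.T@r.as_matrix());print(RT.round(2))
kin.RT=RT
th=.62;d=90-np.degrees(th)
print(o["qpos"].round(2),o["tcp_pos"].round(1))
for up in(0,40,80,120,150):
    x,z=binp(40,6+80+up,th);p=L(x,0,z)
    for q0 in([-.3,.3,2.2,.3,.7,1],[-.7,.3,2.2,1.5,.7,-1],[-.1,.3,2.2,3.1,.7,-1]):
        q,c=ik(p,lean(d),q0);print(up,p.round(),q.round(2),round(c,4))
E
```

```text
[   4.2  268.1  608.2  112.4  430.9  372.3 -236.1  305.1] 4.353229319842427
[ 0.74864515 -0.46400786 -0.41977446]
[[ 0.  1. -0.]
 [-1.  0.  0.]
 [ 0.  0.  1.]]
[-0.72  0.23  1.54  0.01  1.36 -0.13] [ 455.6 -306.1  293.3]
0 [562. -68. 109.] [-0.49  0.37  2.21  1.41  0.38 -0.42] 0.0
0 [562. -68. 109.] [-0.49  0.37  2.21  1.41  0.38 -0.42] 0.0
0 [562. -68. 109.] [-0.49  0.37  2.21  1.41  0.38 -0.42] 0.0
40 [539. -73. 142.] [-0.54  0.27  2.22  1.19  0.43 -0.22] 0.0
40 [539. -73. 142.] [-0.54  0.27  2.22  1.19  0.43 -0.22] 0.0
40 [539. -73. 142.] [-0.54  0.27  2.22  1.19  0.43 -0.22] 0.0
80 [516. -77. 174.] [-0.59  0.17  2.22  1.01  0.51 -0.05] 0.0
80 [516. -77. 174.] [-0.59  0.17  2.22  1.01  0.51 -0.05] 0.0
80 [516. -77. 174.] [-0.59  0.17  2.22  1.01  0.51 -0.05] 0.0
120 [494. -82. 207.] [-0.64  0.07  2.21  0.87  0.6   0.07] 0.0
120 [494. -82. 207.] [-0.64  0.07  2.21  0.87  0.6   0.07] 0.0
120 [494. -82. 207.] [-0.18  0.11  2.38  4.01  0.2  -2.74] 8.9017
150 [476. -85. 231.] [-0.69 -0.01  2.2   0.79  0.69  0.13] 0.0
150 [476. -85. 231.] [-0.69 -0.01  2.2   0.79  0.69  0.13] 0.0
150 [476. -85. 231.] [-0.18  0.05  2.38  4.11  0.2  -2.84] 11.7194
```

Run:
```python
from h import *
th=.62;x,z=binp(40,6+80+160,th);go(L(x,0,z),lean(90-np.degrees(th)))
```

```text
t 6.55 tcp [ 455.6 -306.1  293.3] q [-0.72  0.23  1.54  0.01  1.36 -0.13] F [ 1.5 -0.4 -1. ] grip 39.3
shift m [ 0.1906 -0.1109  0.0539] turn [-13.5  33.1  43.5] rows 6.6
```

Emit:
{"method": "move_arm", "body": {"steps": [[[0.01,-0.006,-0.01],[-1.5,3.5,4.5],0],[[0.04,-0.023,0],[-3.2,8,10.5],0],[[0.07,-0.041,0.01],[-5,12.2,16],0],[[0.1,-0.058,0.02],[-7,17,22],0],[[0.13,-0.075,0.03],[-9,22,29],0]]}}

```text
clock: 7.05
tcp_pos: [464.6, -154.1, 258.6]
ee_rot: [3.086, -0.416, 0.474]
wrist_force: [-0.4, 0.8, -1.0]
grip_width: 39.4
gripper_force: 41.3
```

Run:
```python
from h import *
th=.62;x,z=binp(40,6+80+160,th);go(L(x,0,z),lean(90-np.degrees(th)))
```

```text
t 7.05 tcp [ 464.6 -154.1  258.6] q [-0.75  0.04  1.95  0.44  1.    0.15] F [-0.4  0.8 -1. ] grip 39.4
shift m [ 0.0257 -0.0593  0.029 ] turn [-4.7 11.2 14.2] rows 2.2
```

Emit:
{"method": "move_arm", "body": {"steps": [[[0.012,-0.028,0.012],[-2.3,5.6,7.1],0],[[0.02,-0.045,0.018],[-3.9,9.2,12],0],[[0.024,-0.055,0.022],[-4.7,11.2,14.2],0],[[0.024,-0.055,0.022],[-4.7,11.2,14.2],0],[[0.024,-0.055,0.022],[-4.7,11.2,14.2],0]]}}

```text
clock: 7.55
tcp_pos: [468.3, -92.9, 245.4]
ee_rot: [3.14, -0.615, 0.203]
wrist_force: [1.2, -0.7, 0.1]
grip_width: 39.3
gripper_force: 41.3
```

Run:
```python
from h import *
from rig import *
th=.62;x,z=binp(40,6+80+160,th);o=get_obs();go(L(x,0,z),lean(90-np.degrees(th)),o)
w=read_camera("wrist");np.savez("wr4.npz",**w)
T=np.eye(4);T[:3,:3]=Rn.from_euler("xyz",o["ee_rot"]).as_matrix();T[:3,3]=o["tcp_pos"]
np.save("T4.npy",T)
cv2.imwrite("pics/wr4.png",w["img"][:,:,::-1])
s=read_camera("scene");np.savez("sc4.npz",**s);cv2.imwrite("pics/sc4.png",cv2.resize(s["img"][80:330,120:420,::-1],None,fx=2.4,fy=2.4))
print(w["tool_from_camera"].round(2))
```

```text
t 7.55 tcp [468.3 -92.9 245.4] q [-0.72 -0.04  2.17  0.74  0.75  0.15] F [ 1.2 -0.7  0.1] grip 39.3
shift m [-0.0003 -0.0061  0.007 ] turn [-0.2  0.3  0.4] rows 0.2
[[-0.0000e+00  9.6000e-01  2.9000e-01  7.4400e+01]
 [ 1.0000e+00  0.0000e+00 -0.0000e+00  9.0000e-02]
 [-0.0000e+00  2.9000e-01 -9.6000e-01 -1.4262e+02]
 [ 0.0000e+00  0.0000e+00  0.0000e+00  1.0000e+00]]
```

View pics/wr4.png

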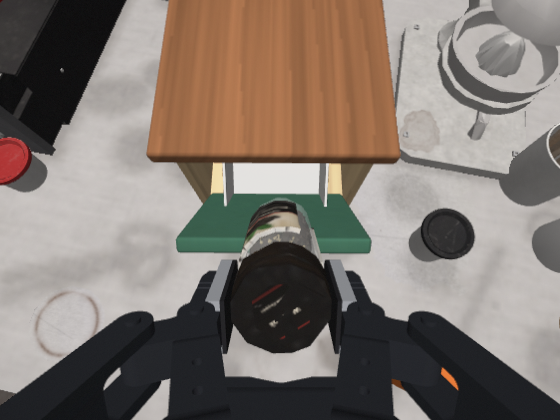

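The wrist view shows the open front's top edge (cols 177-370, row 245), the pocket walls at cols 228 and 323, and the jar gripped at about col 282. I'll measure the bin from the depth.

Run:
```python
from h import *
w=dict(np.load("wr4.npz"));T=np.load("T4.npy");P=cloud(w,np.linalg.inv(T@w["tool_from_camera"]))
A=np.c_[XL,YL,ZL];Q=(P-O)@A
def pr(n,m): 
    q=Q[m];q=q[~np.isnan(q[:,0])];print(n,len(q),"med",np.median(q,0).round(1),"p2",np.percentile(q,2,0).round(1),"p98",np.percentile(q,98,0).round(1));return q
hsv=cv2.cvtColor(w["img"],cv2.COLOR_RGB2HSV)
g=(hsv[...,0]>60)&(hsv[...,0]<100)&(hsv[...,1]>80);g[:190]=0;g[256:]=0
m=g.copy();m[:240]=0;q=pr("edge",m)
m=g.copy();m[234:]=0;q=pr("inner",m);print("inner slope",np.polyfit(q[:,2],q[:,0],1),"exp",-np.tan(.62))
m=np.zeros_like(g);m[165:195,150:400]=0;m[80:150,180:380]=1;pr("board",m)
m=np.zeros_like(g);m[150:160,160:390]=1;q=Q[m];q=q[q[:,2]>165];print("board front x",np.percentile(q,[2,50],0).round(1),"y",q[:,1].min(),q[:,1].max())
m=np.zeros_like(g);m[172:195,225:232]=1;pr("wallL",m)
m=np.zeros_like(g);m[172:195,320:327]=1;pr("wallR",m)
print("exp edge outer/inner",binp(-2,148,.62),binp(12,148,.62))
# jar lid in tool frame
p=(P-T[:3,3])@T[:3,:3];k=(p[...,2]>-40)&(p[...,2]<-15)&(np.abs(p[...,0])<25)&(np.abs(p[...,1])<18)
print("lid z tool",np.median(p[k],0).round(1),k.sum(),np.percentile(p[k],[2,98],0).round(1))
```

```text
edge 1442 med [-160.    28.3  140.2] p2 [-164.1  -74.8  136.5] p98 [-155.7   74.3  143.5]
inner 4146 med [-120.3   22.9   96.9] p2 [-148.2  -73.6   37.4] p98 [-77.6  72.9 136.1]
inner slope [ -0.71544255 -50.96120972] exp -0.7139090066592402
board 13944 med [-69.3  -4.8 184.6] p2 [-97.6 -77.  183.4] p98 [-38.9  67.3 185.8]
board front x [[-104.6  -81.3  178.9]
 [-102.6   -1.1  183.8]] y -84.95183533967324 83.5539096831718
wallL 160 med [-77.6  49.6  72.4] p2 [-92.2  49.4  49.6] p98 [-61.2  50.4  90.7]
wallR 159 med [-77.6 -50.4  75.5] p2 [-92.2 -52.1  48.2] p98 [-58.9 -50.2  92.6]
exp edge outer/inner (np.float64(-170.62096067284622), np.float64(135.2919412649804)) (np.float64(-159.22666227957075), np.float64(143.42643351250268))
lid z tool [  2.4   0.3 -26.8] 7811 [[-18.9 -16.8 -28.2]
 [ 18.5  16.7 -17.9]]
```

Run:
```python
from h import *
th=.62;R=lean(90-np.degrees(th))
for k in(150,8,0):
  x,z=binp(43.5,6+78+k,th);go(L(x,0,z),R)
```

```text
t 7.65 tcp [469.2 -93.9 245.8] q [-0.72 -0.04  2.17  0.74  0.75  0.15] F [ 0.2 -0.2 -1.2] grip 39.6
shift m [ 0.0024 -0.0073  0.0189] turn [-0.1  0.2  0.4] rows 0.4
t 7.65 tcp [469.2 -93.9 245.8] q [-0.72 -0.04  2.17  0.74  0.75  0.15] F [ 0.2 -0.2 -1.2] grip 39.6
shift m [ 0.0029 -0.007   0.1609] turn [-0.1  0.2  0.4] rows 3.2
t 7.65 tcp [469.2 -93.9 245.8] q [-0.72 -0.04  2.17  0.74  0.75  0.15] F [ 0.2 -0.2 -1.2] grip 39.6
shift m [ 0.003  -0.007   0.1689] turn [-0.1  0.2  0.4] rows 3.4
```

Emit:
{"method": "move_arm", "body": {"steps": [[[0.003,-0.007,0],[0,0,0.4],0],[[0.003,-0.007,0.02],[0,0,0.4],0],[[0.003,-0.007,0.05],[0,0,0.4],0],[[0.003,-0.007,0.08],[0,0,0.4],0],[[0.003,-0.007,0.1],[0,0,0.4],0]]}}

```text
clock: 8.15
tcp_pos: [527.7, -74.6, 163.9]
ee_rot: [-3.138, -0.615, 0.193]
wrist_force: [0.2, 1.0, -1.2]
grip_width: 39.3
gripper_force: 41.3
```

Run:
```python
from h import *
th=.62;R=lean(90-np.degrees(th))
for k in(8,0):
  x,z=binp(43.5,6+78+k,th);go(L(x,0,z),R)
```

```text
t 8.15 tcp [527.7 -74.6 163.9] q [-0.56  0.2   2.2   1.03  0.48 -0.06] F [ 0.2  1.  -1.2] grip 39.3
shift m [0.0004 0.0005 0.0588] turn [-0.2  0.3 -0.1] rows 1.2
t 8.15 tcp [527.7 -74.6 163.9] q [-0.56  0.2   2.2   1.03  0.48 -0.06] F [ 0.2  1.  -1.2] grip 39.3
shift m [0.0005 0.0005 0.0668] turn [-0.2  0.3 -0.1] rows 1.3
```

Emit:
{"method": "move_arm", "body": {"steps": [[[0,0,0.02],[0,0,0],0],[[0,0,0.04],[0,0,0],0],[[0,0,0.056],[0,0,0],0],[[0,0,0.056],[0,0,0],0],[[0,0,0.056],[0,0,0],0]]}}

```text
clock: 8.65
tcp_pos: [558.0, -67.5, 119.0]
ee_rot: [-3.136, -0.615, 0.192]
wrist_force: [0.5, 0.4, -2.0]
grip_width: 39.6
gripper_force: 41.3
```

Run:
```python
from h import *
th=.62;R=lean(90-np.degrees(th))
for k in(8,0):
  x,z=binp(43.5,6+78+k,th);go(L(x,0,z),R)
```

```text
t 8.65 tcp [558.  -67.5 119. ] q [-0.5   0.34  2.2   1.3   0.4  -0.3 ] F [ 0.5  0.4 -2. ] grip 39.6
shift m [0.0009 0.0014 0.0041] turn [-0.2  0.3 -0.1] rows 0.1
t 8.65 tcp [558.  -67.5 119. ] q [-0.5   0.34  2.2   1.3   0.4  -0.3 ] F [ 0.5  0.4 -2. ] grip 39.6
shift m [0.0009 0.0014 0.0121] turn [-0.2  0.3 -0.1] rows 0.2
```

Emit:
{"method": "move_arm", "body": {"steps": [[[0,0,0.004],[0,0,0],0],[[0,0,0.008],[0,0,0],0],[[0,0,0.01],[0,0,0],0],[[0,0,0.01],[0,0,0],0]]}}

```text
clock: 9.05
tcp_pos: [562.9, -66.0, 110.8]
ee_rot: [-3.136, -0.615, 0.192]
wrist_force: [-0.2, -0.5, -1.2]
grip_width: 39.2
gripper_force: 41.3
```

Emit:
{"method": "move_arm", "body": {"steps": [[[0,0,0.002],[0,0,0],0],[[0,0,0.003],[0,0,0],0],[[0,0,0.003],[0,0,0],0]]}}

```text
clock: 9.35
tcp_pos: [564.5, -65.5, 108.2]
ee_rot: [-3.136, -0.615, 0.192]
wrist_force: [0.7, 0.4, -0.1]
grip_width: 39.3
gripper_force: 41.3
```

Emit:
{"method": "move_arm", "body": {"steps": [[[0,0,0],[0,0,0],0.9],[[0,0,0],[0,0,0],0.9],[[0,0,0],[0,0,0],0.9],[[0,0,0],[0,0,0],0.9],[[0,0,0],[0,0,0],0.9]]}}

```text
clock: 9.85
tcp_pos: [564.6, -65.6, 108.4]
ee_rot: [-3.136, -0.615, 0.192]
wrist_force: [-0.5, 0.1, -0.6]
grip_width: 76.9
gripper_force: 0.0
```

Emit:
{"method": "move_arm", "body": {"steps": [[[0,0,-0.02],[0,0,0],0.9],[[0,0,-0.05],[0,0,0],0.9],[[0,0,-0.09],[0,0,0],0.9],[[0,0,-0.13],[0,0,0],0.9],[[0,0,-0.15],[0,0,0],0.9]]}}

```text
clock: 10.35
tcp_pos: [478.6, -83.3, 232.8]
ee_rot: [-3.139, -0.616, 0.193]
wrist_force: [0.5, -0.6, -0.9]
grip_width: 76.7
gripper_force: 0.0
```

Run:
```python
from h import *
from rig import *
o=get_obs();w=read_camera("wrist");cv2.imwrite("pics/wr5.png",w["img"][:,:,::-1])
go(L(-250,0,200),lean(54.5),o);go(L(-250,0,100),lean(50),o)
import kin
from kin import fk,KP,ik
R0=Rn.from_euler("xyz",o["ee_rot"]).as_matrix();t,r=fk(o["qpos"],KP);kin.RT=R0.T@r.as_matrix()
for x,z,d in((-250,200,54.5),(-230,200,70),(-230,100,70),(-200,80,70),(-200,80,55),(-160,85,55),(-160,85,40),(-130,100,40)):
    q,c=ik(L(x,0,z),lean(d),o["qpos"]);print(x,z,d,q.round(2),round(c,3))
```

```text
t 10.35 tcp [478.6 -83.3 232.8] q [-0.67 -0.01  2.19  0.77  0.69  0.16] F [ 0.5 -0.6 -0.9] grip 76.7
shift m [-0.0719  0.0014 -0.0107] turn [-0.1  0.2 -0.1] rows 1.5
t 10.35 tcp [478.6 -83.3 232.8] q [-0.67 -0.01  2.19  0.77  0.69  0.16] F [ 0.5 -0.6 -0.9] grip 76.7
shift m [-0.1296  0.0017  0.071 ] turn [-0.1  4.7 -0.1] rows 3.0
-250 200 54.5 [-0.88 -0.02  2.33  0.89  0.72 -0.16] 0.0
-230 200 70 [-0.57  0.03  2.11  0.35  0.78  0.58] 0.0
-230 100 70 [-0.57  0.24  2.24  0.56  0.47  0.33] 0.0
-200 80 70 [-0.51  0.32  2.21  0.59  0.41  0.34] 0.0
-200 80 55 [-0.71  0.39  2.38  1.58  0.46 -0.83] 0.037
-160 85 55 [-0.61  0.4   2.33  1.65  0.43 -0.79] 0.0
-160 85 40 [-0.8   0.52  2.38  1.76  0.71 -1.14] 1.007
-130 100 40 [-0.72  0.51  2.38  1.93  0.7  -1.2 ] 0.265
```

View pics/wr5.png

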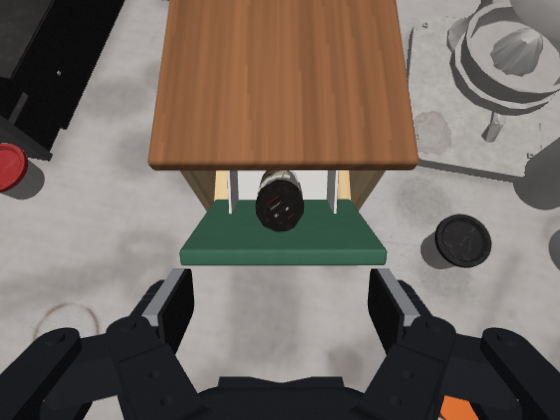

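The jar stands in the pocket with its lid at (280,205), between the walls at cols 233 and 333. Next I'll go round to the front with the fingers shut.

Run:
```python
from h import *
go(L(-240,0,210),lean(63));go(L(-225,0,100),lean(62))
```

```text
t 10.4 tcp [478.8 -83.6 234.4] q [-0.68 -0.01  2.19  0.77  0.69  0.16] F [0.4 0.8 1.6] grip 77.1
shift m [-0.0589  0.001  -0.012 ] turn [-0.  -8.4 -0. ] rows 1.2
t 10.4 tcp [478.8 -83.6 234.4] q [-0.68 -0.01  2.19  0.77  0.69  0.16] F [0.4 0.8 1.6] grip 77.1
shift m [-0.1104  0.0011  0.0864] turn [-0.  -7.4 -0. ] rows 2.8
```

Emit:
{"method": "move_arm", "body": {"steps": [[[-0.03,0.001,-0.006],[0,-4,0],0],[[-0.059,0.001,-0.012],[0,-8.4,0],0],[[-0.08,0.001,0.025],[0,-8,0],0],[[-0.1,0.001,0.06],[0,-7.4,0],0],[[-0.11,0.001,0.086],[0,-7.4,0],0]]}}

```text
clock: 10.9
tcp_pos: [439.2, -91.1, 95.3]
ee_rot: [-3.137, -0.484, 0.192]
wrist_force: [1.3, 0.1, 1.4]
grip_width: 3.6
gripper_force: 0.0
```

```bash
cat > push.py <<'E'
from h import *
def tgt(th,lean_deg,w=100):
    x,z=binp(2.7,w,th);R=lean(lean_deg);return L(x,0,z)-5.5*R[:,0],R
E
python3 - <<'E'
from push import *
for th,d in((.95,58),(.75,57),(.66,55)):
    p,R=tgt(th,d);print(th,p.round(1));go(p,R)
E
```

```text
0.95 [496.2 -81.1  73.4]
t 10.9 tcp [439.2 -91.1  95.3] q [-0.67  0.27  2.33  1.07  0.42 -0.26] F [1.3 0.1 1.4] grip 3.6
shift m [0.0411 0.0012 0.0462] turn [-0.2  4.3 -0.2] rows 1.2
0.75 [509.6 -78.5  88. ]
t 10.9 tcp [439.2 -91.1  95.3] q [-0.67  0.27  2.33  1.07  0.42 -0.26] F [1.3 0.1 1.4] grip 3.6
shift m [0.06   0.0012 0.0397] turn [-0.2  5.3 -0.2] rows 1.4
0.66 [516.6 -77.1  93.5]
t 10.9 tcp [439.2 -91.1  95.3] q [-0.67  0.27  2.33  1.07  0.42 -0.26] F [1.3 0.1 1.4] grip 3.6
shift m [0.0688 0.0011 0.0381] turn [-0.2  7.3 -0.2] rows 1.6
```

Emit:
{"method": "move_arm", "body": {"steps": [[[0.02,0.001,0.025],[0,2,0],0],[[0.04,0.001,0.043],[0,4.3,0],0],[[0.055,0.001,0.041],[0,5,0],0],[[0.06,0.001,0.04],[0,5.3,0],0],[[0.06,0.001,0.04],[0,5.3,0],0]]}}

```text
clock: 11.4
tcp_pos: [511.1, -78.0, 89.7]
ee_rot: [-3.137, -0.578, 0.194]
wrist_force: [0.0, -0.9, 0.2]
grip_width: 0.1
gripper_force: 0.0
```

Run:
```python
from push import *
for th,d in((.68,55.5),(.6,54),(.52,52),(.44,50)):
    p,R=tgt(th,d);go(p,R)
```

```text
t 11.4 tcp [511.1 -78.   89.7] q [-0.57  0.37  2.28  1.43  0.4  -0.53] F [ 0.  -0.9  0.2] grip 0.1
shift m [ 0.0047  0.0002 -0.    ] turn [-0.2  1.4 -0.1] rows 0.2
t 11.4 tcp [511.1 -78.   89.7] q [-0.57  0.37  2.28  1.43  0.4  -0.53] F [ 0.  -0.9  0.2] grip 0.1
shift m [ 0.0127  0.0002 -0.0002] turn [-0.2  2.9 -0.1] rows 0.3
t 11.4 tcp [511.1 -78.   89.7] q [-0.57  0.37  2.28  1.43  0.4  -0.53] F [ 0.  -0.9  0.2] grip 0.1
shift m [0.0207 0.0001 0.0004] turn [-0.2  4.9 -0.1] rows 0.6
t 11.4 tcp [511.1 -78.   89.7] q [-0.57  0.37  2.28  1.43  0.4  -0.53] F [ 0.  -0.9  0.2] grip 0.1
shift m [0.0287 0.0001 0.0016] turn [-0.2  6.9 -0.1] rows 0.8
```

Emit:
{"method": "move_arm", "body": {"steps": [[[0.005,0,0],[0,1.4,0],0],[[0.009,0,0],[0,2.2,0],0],[[0.013,0,0],[0,2.9,0],0],[[0.017,0,0],[0,3.9,0],0],[[0.021,0,0],[0,4.9,0],0]]}}

```text
clock: 11.9
tcp_pos: [526.3, -74.7, 100.3]
ee_rot: [-3.136, -0.661, 0.191]
wrist_force: [-3.0, 0.3, -7.4]
grip_width: -0.2
gripper_force: 2.8
```

Run:
```python
from push import *
for th,d in((.44,50),(.36,48),(.28,46),(.2,44)):
    p,R=tgt(th,d);go(p,R)
```

```text
t 11.9 tcp [526.3 -74.7 100.3] q [-0.59  0.38  2.3   1.66  0.45 -0.77] F [-3.   0.3 -7.4] grip -0.2
shift m [0.0097 0.0005 0.0027] turn [-0.2  2.1 -0.2] rows 0.3
t 11.9 tcp [526.3 -74.7 100.3] q [-0.59  0.38  2.3   1.66  0.45 -0.77] F [-3.   0.3 -7.4] grip -0.2
shift m [0.0174 0.0005 0.0052] turn [-0.2  4.1 -0.2] rows 0.5
t 11.9 tcp [526.3 -74.7 100.3] q [-0.59  0.38  2.3   1.66  0.45 -0.77] F [-3.   0.3 -7.4] grip -0.2
shift m [0.0249 0.0005 0.0082] turn [-0.2  6.1 -0.2] rows 0.7
t 11.9 tcp [526.3 -74.7 100.3] q [-0.59  0.38  2.3   1.66  0.45 -0.77] F [-3.   0.3 -7.4] grip -0.2
shift m [0.0321 0.0004 0.0119] turn [-0.2  8.1 -0.2] rows 0.9
```

Emit:
{"method": "move_arm", "body": {"steps": [[[0.006,0,0.0015],[0,1.2,0],0],[[0.012,0,0.0035],[0,2.7,0],0],[[0.0175,0,0.005],[0,4.1,0],0],[[0.0235,0,0.0075],[0,5.7,0],0],[[0.029,0,0.0105],[0,7.2,0],0]]}}

```text
clock: 12.4
tcp_pos: [554.9, -69.1, 109.8]
ee_rot: [-3.135, -0.786, 0.189]
wrist_force: [-7.7, -0.0, -0.1]
grip_width: 0.2
gripper_force: 3.4
```

Run:
```python
from push import *
for th,d in((.2,44),(.12,42),(.06,41),(0.02,40.5),(-.073,40.5)):
    p,R=tgt(th,d);go(p,R)
```

```text
t 12.4 tcp [554.9 -69.1 109.8] q [-0.6   0.44  2.33  1.96  0.58 -1.08] F [-7.7 -0.  -0.1] grip 0.2
shift m [0.0031 0.0005 0.0019] turn [-0.1  1.  -0.2] rows 0.1
t 12.4 tcp [554.9 -69.1 109.8] q [-0.6   0.44  2.33  1.96  0.58 -1.08] F [-7.7 -0.  -0.1] grip 0.2
shift m [0.0094 0.0004 0.007 ] turn [-0.1  3.  -0.2] rows 0.3
t 12.4 tcp [554.9 -69.1 109.8] q [-0.6   0.44  2.33  1.96  0.58 -1.08] F [-7.7 -0.  -0.1] grip 0.2
shift m [0.0139 0.0004 0.0111] turn [-0.1  4.  -0.2] rows 0.5
t 12.4 tcp [554.9 -69.1 109.8] q [-0.6   0.44  2.33  1.96  0.58 -1.08] F [-7.7 -0.  -0.1] grip 0.2
shift m [0.0168 0.0004 0.0139] turn [-0.1  4.5 -0.2] rows 0.5
t 12.4 tcp [554.9 -69.1 109.8] q [-0.6   0.44  2.33  1.96  0.58 -1.08] F [-7.7 -0.  -0.1] grip 0.2
shift m [0.023  0.0004 0.0208] turn [-0.1  4.5 -0.2] rows 0.6
```

Emit:
{"method": "move_arm", "body": {"steps": [[[0.004,0,0.003],[0,1,0],0],[[0.0075,0,0.0055],[0,2.2,0],0],[[0.011,0,0.0085],[0,3.3,0],0],[[0.014,0,0.011],[0,4,0],0],[[0.017,0,0.014],[0,4.5,0],0]]}}

```text
clock: 12.9
tcp_pos: [576.4, -64.8, 111.9]
ee_rot: [-3.133, -0.864, 0.188]
wrist_force: [-5.4, -1.5, 0.7]
grip_width: 0.1
gripper_force: 3.4
```

Run:
```python
from push import *
go(L(-78,0,113),lean(40.5));go(L(-76,0,113),lean(40.5))
```

```text
t 12.9 tcp [576.4 -64.8 111.9] q [-0.6   0.5   2.34  2.1   0.68 -1.23] F [-5.4 -1.5  0.7] grip 0.1
shift m [0.0058 0.0005 0.0051] turn [-0.2 -0.  -0.3] rows 0.2
t 12.9 tcp [576.4 -64.8 111.9] q [-0.6   0.5   2.34  2.1   0.68 -1.23] F [-5.4 -1.5  0.7] grip 0.1
shift m [0.0071 0.0005 0.0066] turn [-0.2 -0.  -0.3] rows 0.2
```

Nearly shut. I'm pressing to the stop now.

Emit:
{"method": "move_arm", "body": {"steps": [[[0.0015,0,0.002],[0,0,0],0],[[0.003,0,0.004],[0,0,0],0],[[0.0045,0,0.006],[0,0,0],0],[[0.0055,0,0.007],[0,0,0],0],[[0.0055,0,0.007],[0,0,0],0]]}}

```text
clock: 13.4
tcp_pos: [585.0, -63.0, 111.6]
ee_rot: [-3.134, -0.864, 0.188]
wrist_force: [-6.9, -2.6, -0.1]
grip_width: 0.3
gripper_force: 3.6
```

Emit:
{"method": "move_arm", "body": {"steps": [[[0.001,0,0.0015],[0,0,0],0],[[0.0015,0,0.002],[0,0,0],0],[[0.0015,0,0.002],[0,0,0],0]]}}

```text
clock: 13.7
tcp_pos: [585.8, -62.7, 111.4]
ee_rot: [-3.133, -0.862, 0.185]
wrist_force: [-21.2, -7.0, 11.1]
grip_width: -0.3
gripper_force: 11.4
```

Hard stop reached. I'm letting back gently and checking that it stays shut.

Emit:
{"method": "move_arm", "body": {"steps": [[[-0.0025,0,-0.003],[0,0,0],0],[[-0.005,0,-0.006],[0,0,0],0],[[-0.0075,0,-0.009],[0,0,0],0],[[-0.01,0,-0.012],[0,0,0],0],[[-0.0125,0,-0.015],[0,0,0],0]]}}

```text
clock: 14.2
tcp_pos: [571.0, -66.9, 113.3]
ee_rot: [-3.136, -0.87, 0.19]
wrist_force: [-0.3, -0.3, -0.4]
grip_width: 0.3
gripper_force: 0.0
```

Emit:
{"method": "move_arm", "body": {"steps": [[[0,0,-0.02],[0,0,0],0],[[0,0,-0.05],[0,0,0],0],[[0,0,-0.09],[0,0,0],0],[[0.04,0,-0.12],[0,0,0],0],[[0.08,0,-0.14],[0,0,0],0]]}}

```text
clock: 14.7
tcp_pos: [512.7, -77.5, 251.1]
ee_rot: [-3.129, -0.868, 0.187]
wrist_force: [1.0, 0.6, -0.2]
grip_width: -0.1
gripper_force: 0.0
```

Run:
```python
from h import *
from rig import *
go([430,-180,300],down(30))
c=read_camera("scene");cv2.imwrite("pics/sc6.png",cv2.resize(c["img"][100:330,120:440,::-1],None,fx=2.4,fy=2.4))
```

```text
t 14.7 tcp [512.7 -77.5 251.1] q [-0.78  0.05  2.3   1.32  0.71 -0.44] F [ 1.   0.6 -0.2] grip -0.1
shift m [-0.0275  0.084  -0.1092] turn [  7.7 -49.4 -17.8] rows 6.2
```

View pics/sc6.png

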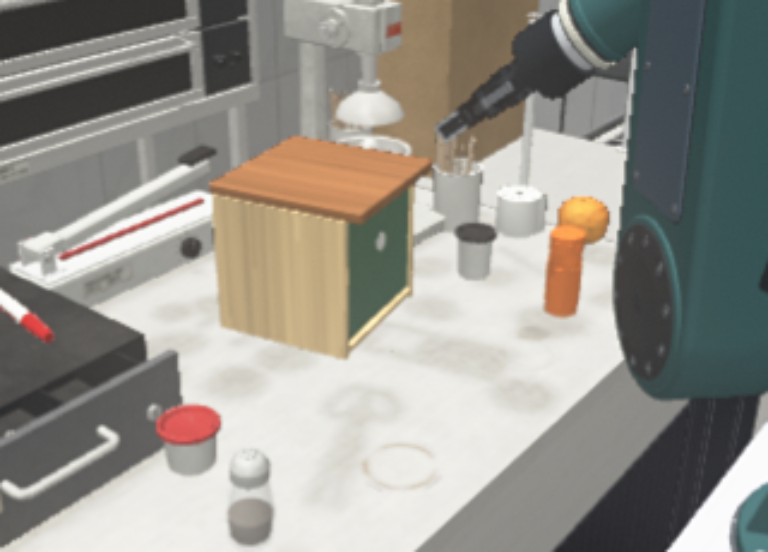

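The front is shut and flush (disc at (380,240)), the shaker, pots and orange jar are standing in place, and the arm is clear. I'm handing in.

```bash
python3 -c "
from rig import *
print(sign_off())"
```

```text
the job is handed in; nothing more can be done
None
```

The dark spice jar is standing in the bin, the cupboard front is latched shut, and the job was handed in at about 15 s with the other things on the worktop left alone.

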